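# Unpin and draw the sagging bolt of the battery cage, hold its gate ajar

### The job

Open the battery cage on the bench and hold its gate ajar so that I can reach in for a battery. Turn the yellow locking pin to the left until it is free of its claws and pull it up as far as it goes, then draw the red-knobbed barrel bolt: it sags behind the bent lip of its keeper, so lift it while you pull it clear. The gate springs shut by itself, so finish while still holding it still, with its free edge roughly 13 cm open, and leave the things lying on the bench where they are.

Things in the scene. Friction and masses are not known exactly. Their poses are not given: they have to be found in the camera images.
- gate: the gate in the front of a grey wire-mesh cage (382 wide, 170 deep, 170 high, fixed to the bench, front towards the robot): a grey tube frame 326 wide, 26 to 164 above the bench. Origin on its upright hinge axis at bench level, at the left end of the gate seen from the robot; the frame turns with the gate: -y runs along the gate to its free edge 328 from the axis, z is up, and -x is the gate's outward face (the leaf is 14 thick, its outer face lies 4 behind the hinge axis)
- gate_hinge (a joint): opening angle of the gate in rad, 0 shut, 1.3 wide open; opening swings the free edge out towards the robot (clockwise seen from above). A spring closes it from everywhere: about 0.3 Nm when shut, 0.4 Nm at 0.5 rad
- pin_wing (a point): middle of the yellow wing grip of the locking pin, which stands on the gate (22 ahead of the hinge axis and 270 along the gate, 200 above the bench when down). The wing is 12 thick, 36 long along the point's y, 30 high (from 19 below the point to 11 above it); grasp it across its thickness, which is the point's x. Its axis is vertical; the claws under it reach up to 27 below the point, the mesh roof of the cage behind it lies 30 below the point
- pin_turn (a joint): turn of the locking pin in rad, counterclockwise (left) from above; 0 to 1.3. Below about 0.6 its cross lug is held under two claws and it cannot rise; from 0.95 on it is free to rise. Slight friction, it stays where it is left
- pin_lift (a joint): height of the pin above its locked position in m, 0 to 0.030. It sits in a slot of the bolt's collar and blocks the bolt until it is at 0.025 or more; about 2 N of friction keep it where it is left
- bolt_knob (a point): middle of the red knob of the barrel bolt, a vertical cylinder 20 in diameter and 34 high (17 above and below the point) on a 10 thick stem; when bolted it stands 170 along the gate, 22 ahead of the hinge axis, 198 above the bench. The bolt is mounted on the outer face of the gate and moves with it; its guide straps end 47 below the point
- bolt_slide (a joint): how far the bolt is drawn in m, 0 bolted to 0.045 fully drawn; it moves along the gate's +y, to the hinge. About 2 N of friction. Between 0.006 and 0.024 its 22 thick head must pass over the lip; from 0.028 on it is clear of the keeper
- bolt_lift (a joint): height of the bolt in its worn guides in m, 0 (sagging, where its weight of 2 to 3.5 N leaves it) to 0.012. Its head passes over the keeper's bent lip only while this is above 0.007
- wrench_0: combination wrench, 172 long, lying in front of the cage (bystander; origin under its middle)
- wrench_1: combination wrench, 202 long, lying in front of the cage (bystander)
- wrench_2: combination wrench, 146 long, lying in front of the cage (bystander)
- caliper: caliper, 230 long, lying to the right at the front of the bench (bystander)
- spark_plug_0: spark plug, 90 long, lying right of the cage (bystander)
- spark_plug_1: spark plug, 90 long, lying right of the cage (bystander)

How it is judged:
By the outcome, as a careful person would: the job done as asked, in the order asked, and still so for the second after the job is handed in, while the arm keeps its last pose, push and grip.
It also fails if it takes over 42 s, if anything falls off the work surface, if the arm or the gripper's body presses on something with over 40 N, if the wrist force passes 120 N, or if a joint passes its speed limit or range.

### The arm

A 7-joint arm with a two-finger parallel gripper is mounted at the origin on a cart in front of the work surface, level with it; the furniture and walls round the work are solid. World frame = base frame: x ahead of the robot, y to its left, z up, the work surface at z = 0. Lengths are in m, angles in rad, forces in N, time in s.
With the tool pointing down it reaches from about 0.4 to 0.85 m from the base axis. Payload 10.4 kg.
Tool frame: the origin (TCP) lies on the centre line of the jaws, within the pads' length; the fingertips stand r.tip_extent ahead of it and the grasp point (between the pads) lies 3 mm ahead of it (r.tip_extent is the distance from the TCP to the fingertips, in m); z points along the fingers, y is the direction in which the jaws open and shut (so a half turn about z gives the same grasp; the last joint's range is limited). The gripper opens to 87 mm and grips with 3 to 60 N. Pads are 19 mm wide; open, the fingers measure 117 mm over their backs; the gripper's body (75 mm by 190 mm) begins 51 mm behind the grasp point.
Start: joints at [1.302, 0.332, -0.065, 1.46, 0.022, 1.35, -0.088], TCP at [0.152, -0.606, 0.216] pointing down, gripper open.
Joint ranges: [-2.6, 2.6], [-0.5, 2.12], [-1.47, 1.34], [0.16, 2.42], [-1.27, 4.41], [0.06, 2.06], [-2.6, 2.6]. Speed limits (rad/s): [2.22, 2.22, 2.79, 2.79, 3.14, 3.14, 3.14].

### API

Orientations are given as a unit quaternion [x, y, z, w].
In Python, from bench import r gives the robot as it stands. The module is installed in compiled form; this text tells all that it offers.
- The arm moves only by the shell command python3 -m jog 'ROWS' [FORCE]. ROWS is JSON, a list of rows, each a list of 5 numbers: the shift along the tool's x, y, z in cm, then the turn about the tool's z in rad, then the closure, from 0 (fully open) to 1 (shut). A call has exactly 10 rows; each row shifts and turns the pose as measured when the row begins, along the tool's axes as they then stand; what a row does not reach is not made up. A row lasts 1/10 s, in which the tool goes at most 50 mm and 8.59 degrees, less where a joint would pass 70% of its speed; a pose out of reach is approached as far as the arm can. A call with a gripper value outside its range is refused whole. The fingers move at their own pace and stop on an object; FORCE is the grip in N (left out, the last holds). Time passes only in rows, so rows that do not move let the fingers close, or fill a call up. It gives the time, the measured TCP pose, the force and the opening at its end, in the units of the state.
- r.read_state(): the state, without advancing time (a new reading comes with each control period).
- r.camera(name): name is "scene" or "top" or "wrist"; returns a dict with "pixels" (400x640x3 uint8, red, green, blue), "fx", "fy", "cx", "cy" (pixels), "k1" (the pictures are not rectified: a ray, as slopes to the right and down, at radius r is drawn at 1 + k1 r^2 times it, then the intrinsics apply), "camera_from_world" (4x4, takes a point from world to camera coordinates). Camera axes: x right, y up, looking along -z (the intrinsics and any distortion apply to the point x, -y, -z); pixel columns grow to the right and rows downward; lengths in m; the calibration is good to about 2 mm. A picture is of the moment at which its call begins. There is no depth.
- r.close_job(): hands the job in, once; it reports no verdict.
The state is a dict: "time": time; "joint_positions": joint angles; "joint_vel": joint speeds; "joint_torque": joint torques, N m; "ee_pos": TCP position; "eef_rot": TCP orientation; "ft_force": force on the tool from outside, world axes, zero at the start; "torque": the same for the moment, N m; "width": finger opening in m.
Only numpy, scipy, OpenCV 4.12 (cv2) and the standard library are available. Lean on these libraries where they do the work, as an engineer would, in place of code of your own. Each camera call takes 0.05 s, during which the arm holds its last target. There are 200 camera calls.

## Working session

There is one attempt and no reset: what is moved stays moved. The work goes in short steps, Python scripts to look and compute and a shell command to move; the robot and the scene stay as the last step left them, time stands still between calls to the robot, and variables do not carry over. Pictures are saved under pics/ and viewed, about 8 in all and at most 12, crops included, and the job is handed in when it is done.

```bash
ls; mkdir -p pics; cat > h.py <<'E'
from bench import r
import numpy as np, cv2
def shot(name,fn=None):
    c=r.camera(name)
    if fn: cv2.imwrite('pics/'+fn,cv2.cvtColor(c['pixels'],cv2.COLOR_RGB2BGR))
    return c
def ray(c,u,v):
    xd=(u-c['cx'])/c['fx'];yd=(v-c['cy'])/c['fy'];k=c['k1'];x,y=xd,yd
    for _ in range(20):
        f=1+k*(x*x+y*y);x,y=xd/f,yd/f
    M=np.array(c['camera_from_world']);R=M[:3,:3];o=-R.T@M[:3,3]
    d=R.T@np.array([x,-y,-1]);return o,d/np.linalg.norm(d)
def onz(c,u,v,z):
    o,d=ray(c,u,v);return o+d*(z-o[2])/d[2]
def tri(*rs):
    A=sum(np.eye(3)-np.outer(d,d) for o,d in rs);b=sum((np.eye(3)-np.outer(d,d))@o for o,d in rs)
    return np.linalg.solve(A,b)
def blobs(c,lo,hi,amin=15):
    h=cv2.cvtColor(c['pixels'],cv2.COLOR_RGB2HSV);m=cv2.inRange(h,np.array(lo),np.array(hi))
    n,l,s,ce=cv2.connectedComponentsWithStats(m)
    return [(ce[i].round(1).tolist(),s[i].tolist()) for i in range(1,n) if s[i][4]>=amin]
def st():
    s=r.read_state();print({k:np.round(s[k],4).tolist() for k in ('time','joint_positions','ee_pos','eef_rot','ft_force','width')})
E
python3 - <<'E'
from h import *
st();print(r.tip_extent)
cs={n:shot(n,n+'0.png') for n in('scene','top')}
for n,c in cs.items():
    print(n,'yel',blobs(c,(22,120,100),(34,255,255)),'red',blobs(c,(0,150,80),(6,255,255)),blobs(c,(174,150,80),(180,255,255)))
    print(np.round(ray(c,320,200),3))
cv2.imwrite('pics/both.png',cv2.resize(np.vstack([cv2.imread('pics/scene0.png'),cv2.imread('pics/top0.png')]),(480,600)))
E
```

```text
pics
{'time': 0.0, 'joint_positions': [1.3024, 0.3329, -0.0647, 1.461, 0.0216, 1.3499, -0.0885], 'ee_pos': [0.152, -0.6058, 0.2149], 'eef_rot': [0.9925, 0.1226, -0.0001, -0.0007], 'ft_force': [-0.4862, 0.4486, -0.0911], 'width': 0.0866}
0.022
scene yel [([620.0, 11.3], [611, 0, 19, 25, 179]), ([634.8, 21.5], [627, 12, 13, 17, 109]), ([474.3, 80.8], [466, 75, 18, 13, 180]), ([484.3, 125.3], [477, 120, 15, 12, 130]), ([374.3, 167.7], [368, 162, 14, 13, 144]), ([537.5, 320.4], [523, 313, 29, 17, 239]), ([516.9, 355.2], [509, 351, 17, 9, 97]), ([568.6, 397.9], [561, 396, 20, 4, 47])] red [([292.2, 17.5], [242, 0, 93, 42, 2603]), ([496.6, 96.8], [493, 93, 7, 9, 27]), ([518.8, 158.2], [495, 130, 46, 62, 1836]), ([336.1, 155.5], [333, 151, 7, 11, 56]), ([579.2, 349.2], [562, 337, 39, 29, 161]), ([636.5, 343.6], [634, 337, 6, 15, 52]), ([592.5, 362.0], [577, 341, 28, 39, 174])] []
[[-0.188 -0.451  1.181]
 [ 0.509  0.176 -0.842]]
top yel [([465.8, 4.5], [454, 0, 25, 12, 219]), ([386.2, 152.9], [378, 149, 18, 10, 125]), ([565.7, 241.1], [546, 237, 39, 10, 318]), ([556.2, 280.6], [549, 275, 16, 12, 92])] red [([521.2, 56.3], [489, 18, 61, 81, 3044]), ([377.3, 27.5], [376, 25, 4, 8, 23]), ([338.6, 150.5], [335, 146, 8, 11, 67]), ([514.9, 226.0], [507, 220, 17, 13, 189]), ([612.8, 256.1], [599, 239, 33, 38, 166]), ([627.1, 264.4], [614, 242, 22, 45, 182])] [([150.5, 380.6], [148, 361, 5, 39, 154])]
[[ 0.344 -0.207  1.145]
 [ 0.101  0.004 -0.995]]
```

View pics/scene0.png

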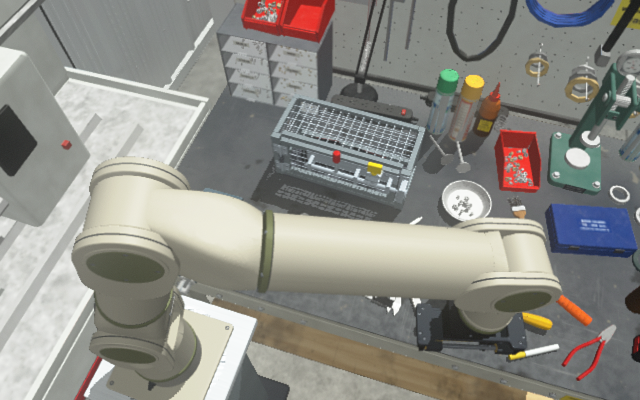

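View pics/top0.png

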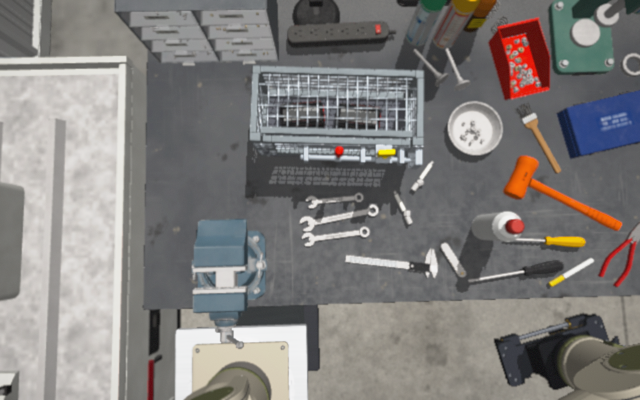

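```bash
python3 - <<'E'
from h import *
s,t=shot('scene'),shot('top')
for n,a,b in(('pin',(374.3,167.7),(386.2,152.9)),('knob',(336.1,155.5),(338.6,150.5))):
    ra,rb=ray(s,*a),ray(t,*b);p=tri(ra,rb);print(n,p.round(4),[np.linalg.norm(np.cross(p-o,d)).round(4) for o,d in(ra,rb)])
E
```

```text
pin [ 0.5356 -0.3456  0.1985] [np.float64(0.001), np.float64(0.001)]
knob [ 0.5432 -0.2448  0.2002] [np.float64(0.0008), np.float64(0.0008)]
```

Scene view: the red knob is at (336,155) and the yellow wing at (374,168). Top view: the knob is at (339,150) and the wing at (386,153), lying along the gate. The gate's yaw comes out near -0.075 rad. I'll rise first and move over.

```bash
python3 -m jog '[[0,0,-4,0,0],[0,0,-4,0,0],[0,0,-4,0,0],[0,0,-2,0,0],[4.3,-1.5,0,0,0],[4.3,-1.5,0,0,0],[4.3,-1.5,0,0,0],[4.3,-1.5,0,0,0],[4.3,-1.5,0,0,0],[4.3,-1.5,0,0,0]]'; cat >> h.py <<'E'
def go(p,ang=None):
    "target world p, tool-y angle ang: print tool shift in cm (present axes) and turn"
    from scipy.spatial.transform import Rotation as R
    s=r.read_state();M=R.from_quat(s['eef_rot']).as_matrix()
    ty=np.arctan2(M[1,1],M[0,1]);print('shift cm',(100*M.T@(np.array(p)-s['ee_pos'])).round(2),'tool-y',ty.round(3),'turn',None if ang is None else round(ty-ang,3))
E
python3 -c "
from h import *
st();go([.5356,-.3456,.30],-.075)"
```

```text
time: 1.2
ee_pos: [0.3804, -0.4555, 0.358]
eef_rot: [0.993, 0.115, -0.002, -0.002]
ft_force: [0.1, -0.4, -0.0]
width: 0.0868
{'time': 1.2, 'joint_positions': [0.9672, 0.2453, -0.2153, 1.2808, 0.0525, 1.6266, -0.5797], 'ee_pos': [0.3804, -0.4555, 0.358], 'eef_rot': [0.9934, 0.1149, -0.002, -0.002], 'ft_force': [0.1028, -0.3683, -0.0157], 'width': 0.0868}
shift cm [17.64 -7.13  5.77] tool-y -1.34 turn -1.265
```

```bash
python3 -m jog '[[4.4,-1.8,0,0,0],[4.4,-1.8,0,0,0],[4.4,-1.8,0,0,0],[4.4,-1.8,0,0,0],[0,0,0,-0.14,0],[0,0,0,-0.14,0],[0,0,0,-0.14,0],[0,0,0,-0.14,0],[0,0,0,-0.14,0],[0,0,0,-0.14,0]]'; 
python3 -c "
from h import *
go([.5356,-.3456,.30],-.075)
c=shot('wrist','w1.png');M=np.array(c['camera_from_world']);print(M.round(3))
print(blobs(c,(22,120,100),(34,255,255)),blobs(c,(0,150,80),(6,255,255)))"
```

```text
time: 2.2
ee_pos: [0.5475, -0.3303, 0.354]
eef_rot: [0.849, 0.528, -0.0, -0.006]
ft_force: [0.2, -0.5, 0.3]
width: 0.0871
shift cm [-1.93 -0.33  5.4 ] tool-y -0.459 turn -0.384
[[ 0.896 -0.444 -0.011 -0.632]
 [ 0.426  0.866 -0.263  0.121]
 [ 0.126  0.231  0.965 -0.517]
 [ 0.     0.     0.     1.   ]]
[([316.9, 204.0], [306, 188, 22, 34, 416]), ([567.2, 224.7], [563, 216, 10, 18, 62]), ([576.2, 226.8], [571, 219, 11, 17, 56]), ([583.4, 230.4], [581, 223, 6, 16, 37]), ([146.6, 268.1], [144, 263, 6, 11, 30])] [([367.5, 62.0], [363, 59, 10, 7, 24]), ([355.0, 69.7], [350, 66, 11, 8, 22]), ([527.3, 88.5], [520, 82, 15, 14, 81]), ([601.2, 110.7], [594, 105, 17, 13, 101]), ([279.5, 122.1], [270, 113, 20, 19, 301]), ([578.5, 188.7], [530, 176, 91, 25, 270]), ([604.0, 219.3], [603, 214, 3, 12, 26])]
```

View pics/w1.png

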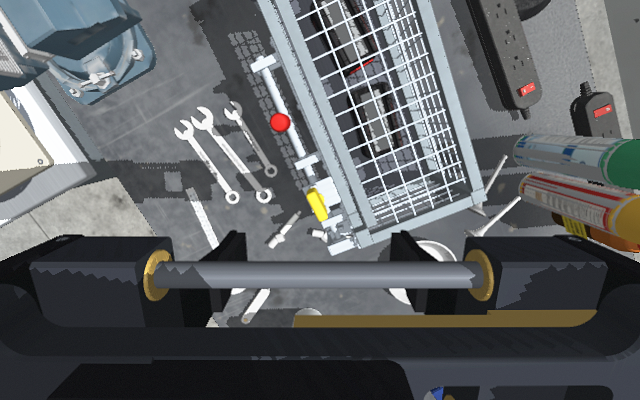

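```bash
python3 -c "
from h import *
c=shot('wrist')
p=onz(c,316.9,204,.204);k=onz(c,279.5,122.1,.212);print(p,k,(k-p),np.arctan2(-(k-p)[0],(k-p)[1]))
h=cv2.cvtColor(c['pixels'],cv2.COLOR_RGB2HSV);m=cv2.inRange(h,np.array((22,120,100)),np.array((34,255,255)));m[:,500:]=0
b=cv2.boxPoints(cv2.minAreaRect(np.argwhere(m>0)[:,::-1].astype(np.float32)));print([onz(c,*q,.211).round(4)[:2].tolist() for q in b])
# triangulate with first views
s,t=shot('scene'),shot('top')
print(blobs(s,(22,120,100),(34,255,255))[:8],blobs(t,(22,120,100),(34,255,255)))
print(tri(ray(c,316.9,204),ray(t,386.2,152.9),ray(s,374.3,167.7)),tri(ray(c,279.5,122.1),ray(t,338.6,150.5),ray(s,336.1,155.5)))
go([p[0],p[1],.25],-.06)
"
```

```text
[ 0.53584187 -0.34431894  0.204     ] [ 0.54053431 -0.24641393  0.212     ] [0.00469244 0.09790501 0.008     ] -0.04789188871421245
[[0.2737, -0.3772], [0.382, -0.2368], [0.7257, -0.4258], [0.6672, -0.5944]]
[([620.1, 11.2], [611, 0, 19, 25, 184]), ([634.9, 21.4], [627, 12, 13, 17, 112]), ([474.4, 80.9], [466, 75, 18, 13, 184]), ([484.4, 125.3], [477, 119, 16, 13, 135]), ([374.3, 167.7], [368, 162, 14, 14, 145]), ([533.7, 318.8], [513, 309, 39, 21, 292]), ([516.7, 355.2], [508, 351, 18, 9, 98]), ([569.2, 398.0], [561, 396, 20, 4, 53])] [([565.7, 241.1], [546, 237, 39, 10, 316]), ([556.2, 280.6], [549, 275, 16, 12, 92])]
[ 0.53531929 -0.34559907  0.19899258] [ 0.54070328 -0.2454321   0.20463536]
shift cm [-1.81 -0.3  10.41] tool-y -0.47 turn -0.41
```

```bash
python3 -m jog '[[-1.8,-0.3,2,0,0.4],[0,0,2,-0.14,0.4],[0,0,2,-0.14,0.4],[0,0,2,-0.14,0.4],[0,0,1,0,0.4],[0,0,0,0,0.4],[0,0,0,0,0.4],[0,0,0,0,0.4],[0,0,0,0,0.4],[0,0,0,0,0.4]]'; 
python3 -c "
from h import *
go([.5355,-.345,.202],-.055)
c=shot('wrist','w2.png')
for B in(blobs(c,(22,120,100),(34,255,255)),blobs(c,(0,150,80),(6,255,255))):print([b for b in B if b[1][4]>150])"
```

```text
time: 3.4
ee_pos: [0.537, -0.3455, 0.2651]
eef_rot: [0.733, 0.68, 0.002, -0.003]
ft_force: [0.3, -0.2, -0.1]
width: 0.0523
shift cm [ 0.   -0.14  6.31] tool-y -0.074 turn -0.019
[([317.4, 211.2], [309, 188, 18, 48, 687])]
[([314.8, 84.5], [302, 70, 27, 31, 648])]
```

View pics/w2.png

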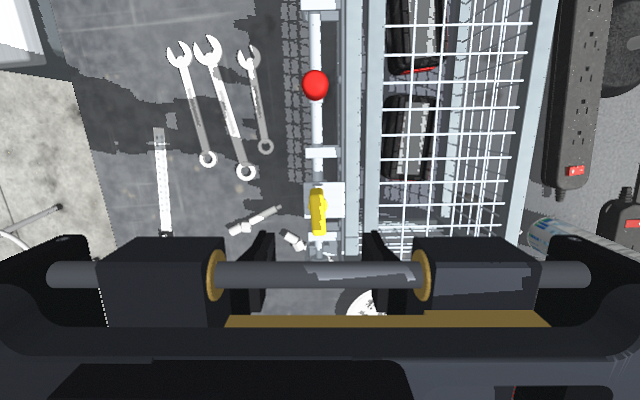

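```bash
python3 -c "
from h import *
c=shot('wrist')
for q,z in(((317.4,211.2),.206),((317.4,189),.211),((315.5,235),.19),((318,235),.211),((314.8,84.5),.208)):print(q,onz(c,*q,z).round(4))
c2=shot('wrist');h=cv2.cvtColor(c2['pixels'],cv2.COLOR_RGB2HSV);m=cv2.inRange(h,np.array((22,120,60)),np.array((34,255,255)))
for v in range(186,242,5):
  u=np.where(m[v,280:350])[0]+280; print(v,u.min() if len(u) else 0,u.max() if len(u) else 0)"
```

```text
(317.4, 211.2) [ 0.535  -0.3431  0.206 ]
(317.4, 189) [ 0.5366 -0.3234  0.211 ]
(315.5, 235) [ 0.5312 -0.3702  0.19  ]
(318, 235) [ 0.5341 -0.3621  0.211 ]
(314.8, 84.5) [ 0.5406 -0.2462  0.208 ]
186 0 0
191 311 322
196 310 322
201 309 325
206 309 326
211 310 324
216 311 324
221 311 325
226 312 325
231 312 326
236 0 0
241 0 0
```

```bash
python3 -m jog '[[0.2,-0.16,1.5,-0.02,0.45],[0,0,1.5,0,0.45],[0,0,1.5,0,0.45],[0,0,1.0,0,0.45],[0,0,0.6,0,0.45],[0,0,0,0,0.45],[0,0,0,0,1],[0,0,0,0,1],[0,0,0,0,1],[0,0,0,0,1]]' 20; 
python3 -c "
from h import *
st();go([.5353,-.3435,.202],-.055)"
```

```text
time: 4.55
ee_pos: [0.5359, -0.3435, 0.2013]
eef_rot: [0.726, 0.687, 0.002, -0.002]
ft_force: [0.1, -0.2, -0.6]
width: 0.0239
{'time': 4.55, 'joint_positions': [0.8661, 0.4107, -0.4883, 1.4238, 0.1877, 1.3571, 0.3165], 'ee_pos': [0.5359, -0.3435, 0.2013], 'eef_rot': [0.7265, 0.6872, 0.0018, -0.0022], 'ft_force': [0.0749, -0.179, -0.5724], 'width': 0.0239}
shift cm [-0.   -0.06 -0.07] tool-y -0.056 turn -0.001
```

Now close fully and start the left turn (negative about the downward tool z).

```bash
python3 -m jog '[[0,0,0,0,1],[0,0,0,0,1],[0,0,0,0,1],[0,0,0,0,1],[0,0,0,-0.05,1],[0,0,0,-0.05,1],[0,0,0,-0.05,1],[0,0,0,-0.05,1],[0,0,0,-0.05,1],[0,0,0,0,1]]' 25; 
python3 -c "
from h import *
st();go([.5353,-.3435,.202],-.055);print(r.read_state()['torque'])"
```

```text
time: 5.55
ee_pos: [0.5358, -0.3437, 0.2018]
eef_rot: [0.632, 0.775, 0.002, -0.002]
ft_force: [0.4, 0.7, -0.8]
width: 0.011
{'time': 5.55, 'joint_positions': [0.8954, 0.4174, -0.5292, 1.4217, 0.2061, 1.3612, 0.5638], 'ee_pos': [0.5358, -0.3437, 0.2018], 'eef_rot': [0.6317, 0.7752, 0.0019, -0.0018], 'ft_force': [0.3568, 0.685, -0.8198], 'width': 0.011}
shift cm [ 0.03 -0.05 -0.02] tool-y 0.203 turn 0.258
[ 0.05230877 -0.09337521 -0.01209744]
```

```bash
python3 -m jog '[[0,0,0,-0.1,1],[0,0,0,-0.1,1],[0,0,0,-0.1,1],[0,0,0,-0.1,1],[0,0,0,-0.1,1],[0,0,0,-0.1,1],[0,0,0,-0.1,1],[0,0,0,-0.1,1],[0,0,0,-0.1,1],[0,0,0,0,1]]'; 
python3 -c "
from h import *
st();go([.5353,-.3435,.202],-.055);print(r.read_state()['torque'])"
```

```text
time: 6.55
ee_pos: [0.5344, -0.3449, 0.2018]
eef_rot: [0.223, 0.975, 0.002, -0.002]
ft_force: [0.3, -0.5, 0.1]
width: 0.011
{'time': 6.55, 'joint_positions': [0.9998, 0.449, -0.6779, 1.4157, 0.2781, 1.3786, 1.4374], 'ee_pos': [0.5344, -0.3449, 0.2018], 'eef_rot': [0.2231, 0.9748, 0.0017, -0.0018], 'ft_force': [0.3396, -0.5132, 0.0914], 'width': 0.011}
shift cm [-0.02  0.16 -0.02] tool-y 1.121 turn 1.176
[ 0.09141602 -0.1309887   0.06816836]
```

```bash
python3 -m jog '[[0,0,-0.3,0,1],[0,0,-0.4,0,1],[0,0,-0.4,0,1],[0,0,-0.4,0,1],[0,0,-0.4,0,1],[0,0,-0.4,0,1],[0,0,-0.2,0,1],[0,0,-0.2,0,1],[0,0,-0.1,0,1],[0,0,0,0,1]]'; 
python3 -c "
from h import *
st();print(r.read_state()['torque'])"
```

```text
time: 7.55
ee_pos: [0.5342, -0.3448, 0.2318]
eef_rot: [0.229, 0.974, 0.002, -0.002]
ft_force: [0.8, -0.5, -1.7]
width: 0.0108
{'time': 7.55, 'joint_positions': [0.9968, 0.4332, -0.6798, 1.3713, 0.2666, 1.435, 1.4353], 'ee_pos': [0.5342, -0.3448, 0.2318], 'eef_rot': [0.2285, 0.9735, 0.0018, -0.0023], 'ft_force': [0.8311, -0.4986, -1.7333], 'width': 0.0108}
[ 0.01068585 -0.18833793 -0.05371245]
```

```bash
python3 -m jog '[[0,0,-0.15,0,1],[0,0,-0.1,0,1],[0,0,-0.1,0,1],[0,0,-0.1,0,1],[0,0,0,0,1],[0,0,0,0,1],[0,0,0,0,1],[0,0,0,0,1],[0,0,0,0,1],[0,0,0,0,1]]'; 
python3 -c "
from h import *
st();print(r.read_state()['torque']);c=shot('scene','s2.png');cv2.imwrite('pics/s2c.png',cv2.resize(c['pixels'][60:260,230:470,::-1],None,fx=3,fy=3))"
```

```text
time: 8.55
ee_pos: [0.5331, -0.3446, 0.232]
eef_rot: [0.228, 0.974, 0.003, -0.005]
ft_force: [3.0, -0.5, -11.7]
width: 0.0114
{'time': 8.55, 'joint_positions': [0.9965, 0.4352, -0.6793, 1.3684, 0.2657, 1.4414, 1.4363], 'ee_pos': [0.5331, -0.3446, 0.232], 'eef_rot': [0.2285, 0.9735, 0.003, -0.0048], 'ft_force': [2.9732, -0.5172, -11.7174], 'width': 0.0114}
[-0.23389251 -0.84424001 -0.00287739]
```

View pics/s2c.png

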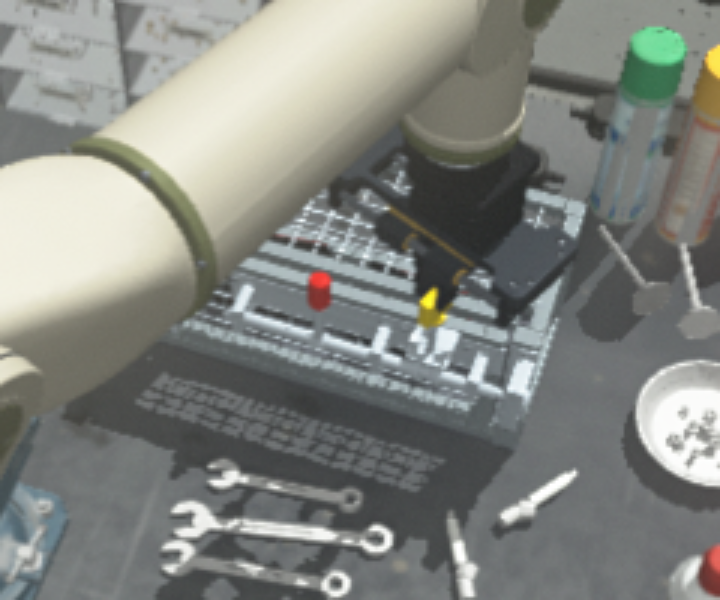

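The pin hits its stop at 30 mm (11.7 N pull), and the image shows it raised in the pads. Next: ease off, open, rise, and turn back towards the knob.

```bash
python3 -m jog '[[0,0,0.02,0,1],[0,0,0,0,0.4],[0,0,0,0,0.4],[0,0,0,0,0.4],[0,0,-1.5,0,0.4],[0,0,-2,0,0.4],[0,0,-2,0,0.4],[0,0,0,0.14,0.4],[0,0,0,0.14,0.4],[0,0,0,0.14,0.4]]'; 
python3 -c "
from h import *
st();go([.541,-.2455,.27],-.055)"
```

```text
time: 9.6
ee_pos: [0.5356, -0.3451, 0.3031]
eef_rot: [0.432, 0.902, 0.001, 0.001]
ft_force: [0.4, -0.9, 0.7]
width: 0.052
{'time': 9.6, 'joint_positions': [0.9416, 0.3939, -0.6182, 1.2556, 0.2222, 1.5568, 1.036], 'ee_pos': [0.5356, -0.3451, 0.3031], 'eef_rot': [0.4317, 0.902, 0.0012, 0.0013], 'ft_force': [0.4266, -0.8989, 0.7416], 'width': 0.052}
shift cm [7.43 6.65 3.32] tool-y 0.678 turn 0.733
```

```bash
python3 -m jog '[[2.5,2.2,0,0,0.4],[2.5,2.2,0,0,0.4],[2.4,2.2,0,0,0.4],[0,0,0.8,0.14,0.4],[0,0,0.8,0.14,0.4],[0,0,0.8,0.14,0.4],[0,0,0.8,0.14,0.4],[0,0,0,0.14,0.4],[0,0,0,0.03,0.4],[0,0,0,0,0.4]]'; 
python3 -c "
from h import *
st();go([.541,-.2455,.20],-.055)
c=shot('wrist','w3.png')
for B in(blobs(c,(22,120,100),(34,255,255)),blobs(c,(0,150,80),(6,255,255))):print([b for b in B if b[1][4]>100])
B=[b for b in blobs(c,(0,150,80),(6,255,255)) if b[1][4]>100]
for b in B:print(onz(c,*b[0],.207).round(4),onz(c,b[0][0],b[1][1],.215).round(4))"
```

```text
time: 10.6
ee_pos: [0.5454, -0.2405, 0.2893]
eef_rot: [0.736, 0.676, 0.005, 0.01]
ft_force: [0.7, -0.9, -0.1]
width: 0.0521
{'time': 10.6, 'joint_positions': [0.8027, 0.2727, -0.5751, 1.4206, 0.1504, 1.4689, 0.1477], 'ee_pos': [0.5454, -0.2405, 0.2893], 'eef_rot': [0.7364, 0.6764, 0.0051, 0.0101], 'ft_force': [0.6927, -0.8748, -0.0583], 'width': 0.0521}
shift cm [-0.48 -0.59  8.92] tool-y -0.085 turn -0.03
[([314.1, 308.7], [298, 299, 37, 17, 450])]
[([312.6, 208.5], [302, 195, 22, 27, 478])]
[ 0.5405 -0.2435  0.207 ] [ 0.5418 -0.2289  0.215 ]
```

View pics/w3.png

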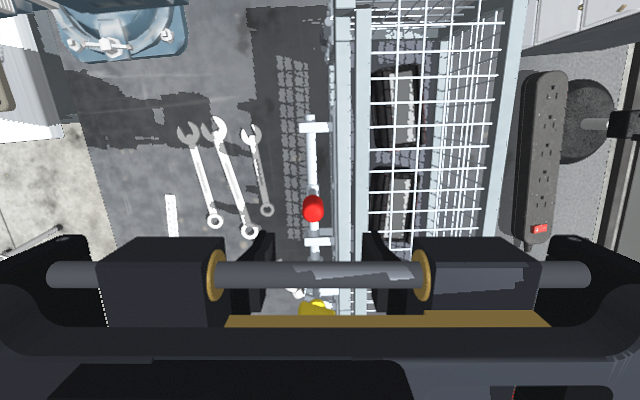

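```bash
python3 -m jog '[[-0.35,-0.5,0,-0.03,0.4],[0,0,1,0,0.4],[0,0,1,0,0.4],[0,0,1,0,0.4],[0,0,1,0,0.4],[0,0,1,0,0.4],[0,0,0,0,0.4],[0,0,0,0,0.4],[0,0,0,0,0.4],[0,0,0,0,0.4]]'; 
python3 -c "
from h import *
st();go([.541,-.244,.202],-.055)
c=shot('wrist');B=[b for b in blobs(c,(0,150,80),(6,255,255)) if b[1][4]>100]
for b in B:print(b,onz(c,*b[0],.207).round(4))"
```

```text
time: 11.65
ee_pos: [0.5423, -0.2431, 0.2365]
eef_rot: [0.724, 0.689, 0.006, 0.011]
ft_force: [0.2, -0.4, 0.4]
width: 0.0523
{'time': 11.65, 'joint_positions': [0.8165, 0.2872, -0.576, 1.5145, 0.1602, 1.3626, 0.1805], 'ee_pos': [0.5423, -0.2431, 0.2365], 'eef_rot': [0.7243, 0.6894, 0.0055, 0.0107], 'ft_force': [0.183, -0.4165, 0.4422], 'width': 0.0523}
shift cm [-0.07 -0.2   3.44] tool-y -0.049 turn 0.006
([316.3, 225.3], [304, 208, 26, 35, 760]) [ 0.5402 -0.2428  0.207 ]
```

```bash
python3 -m jog '[[0,-0.17,1,0,0.4],[0,0,1,0,0.4],[0,0,0.9,0,0.4],[0,0,0.5,0,0.4],[0,0,0,0,0.4],[0,0,0,0,1],[0,0,0,0,1],[0,0,0,0,1],[0,0,0,0,1],[0,0,0,0,1]]' 35; 
python3 -c "
from h import *
st();go([.541,-.244,.202],-.055)"
```

```text
time: 12.7
ee_pos: [0.5416, -0.2435, 0.2001]
eef_rot: [0.724, 0.689, 0.006, 0.011]
ft_force: [4.4, -0.7, -1.4]
width: 0.02
{'time': 12.7, 'joint_positions': [0.8166, 0.3058, -0.5731, 1.5698, 0.1726, 1.2907, 0.1716], 'ee_pos': [0.5416, -0.2435, 0.2001], 'eef_rot': [0.7243, 0.6894, 0.0058, 0.0114], 'ft_force': [4.3683, -0.7211, -1.4194], 'width': 0.02}
shift cm [-0.06 -0.05 -0.19] tool-y -0.049 turn 0.006
```

```bash
python3 -m jog '[[0,0,-0.2,0,1],[0,0,-0.2,0,1],[0,0,-0.2,0,1],[0,0,-0.2,0,1],[0,0,-0.15,0,1],[0,0,0,0,1],[0,0,0,0,1],[0,0,0,0,1],[0,0,0,0,1],[0,0,0,0,1]]'; 
python3 -c "
from h import *
st()"
```

```text
time: 13.7
ee_pos: [0.5417, -0.2434, 0.21]
eef_rot: [0.724, 0.689, 0.006, 0.012]
ft_force: [1.2, -0.4, -2.6]
width: 0.0182
{'time': 13.7, 'joint_positions': [0.8176, 0.2993, -0.5741, 1.5564, 0.1682, 1.3089, 0.175], 'ee_pos': [0.5417, -0.2434, 0.21], 'eef_rot': [0.7242, 0.6894, 0.006, 0.0115], 'ft_force': [1.1687, -0.3745, -2.5535], 'width': 0.0182}
```

```bash
python3 -m jog '[[0.4,0,-0.01,0,1],[0.4,0,0,0,1],[0.5,0,-0.01,0,1],[0.5,0,0,0,1],[0.5,0,-0.01,0,1],[0.5,0,0,0,1],[0.5,0,-0.01,0,1],[0.4,0,0,0,1],[0.3,0,0,0,1],[0,0,0,0,1]]'; 
python3 -c "
from h import *
st()"
```

```text
time: 14.7
ee_pos: [0.5438, -0.2006, 0.2102]
eef_rot: [0.724, 0.689, 0.006, 0.012]
ft_force: [2.5, -0.1, -2.2]
width: 0.0186
{'time': 14.7, 'joint_positions': [0.7774, 0.2693, -0.5991, 1.5936, 0.1615, 1.3005, 0.1062], 'ee_pos': [0.5438, -0.2006, 0.2102], 'eef_rot': [0.7244, 0.6893, 0.0056, 0.0123], 'ft_force': [2.485, -0.0902, -2.1832], 'width': 0.0186}
```

```bash
python3 -m jog '[[0.05,-0.25,0,0.02,1],[0.1,-0.5,0,0.04,1],[0.1,-0.5,0,0.04,1],[0.1,-0.5,0,0.04,1],[0.1,-0.5,0,0.04,1],[0.05,-0.25,0,0.02,1],[0,0,0,0,1],[0,0,0,0,1],[0,0,0,0,1],[0,0,0,0,1]]'; 
cat >> h.py <<'E'
def gate(H=np.array([.5724,-.0755]),psi=-.055,b=.127):
    for th in (.25,.3,.35,.4,.405):
        a=psi-th;ux=np.array([np.cos(a),np.sin(a)]);uy=np.array([-np.sin(a),np.cos(a)])
        print(th,(H-.022*ux-b*uy).round(4),end=' ')
    s=r.read_state();d=s['ee_pos'][:2]-H;print('\nradius',np.hypot(*d).round(4),'theta',(np.arctan2(-.127,-.022)+psi-np.arctan2(d[1],d[0])).round(4))
E
python3 -c "
from h import *
st();gate();go([.5,-.2,.21],-.055)"
```

```text
time: 15.7
ee_pos: [0.519, -0.1917, 0.2096]
eef_rot: [0.793, 0.609, 0.008, 0.011]
ft_force: [3.2, -1.3, -3.3]
width: 0.0187
{'time': 15.7, 'joint_positions': [0.7835, 0.2041, -0.5808, 1.6626, 0.1193, 1.282, -0.0806], 'ee_pos': [0.519, -0.1917, 0.2096], 'eef_rot': [0.7933, 0.6087, 0.0078, 0.0114], 'ft_force': [3.1719, -1.2824, -3.3456], 'width': 0.0187}
0.25 [ 0.5133 -0.19  ] 0.3 [ 0.5076 -0.1869] 0.35 [ 0.5021 -0.1836] 0.4 [ 0.4968 -0.1799] 0.405 [ 0.4963 -0.1795] 
radius 0.1279 theta 0.2045
shift cm [-1.29 -1.61 -0.08] tool-y -0.262 turn -0.207
```

```bash
python3 -m jog '[[0.05,-0.25,0,0.02,1],[0.1,-0.5,0,0.04,1],[0.1,-0.5,0,0.04,1],[0.1,-0.5,0,0.04,1],[0.1,-0.5,0,0.04,1],[0.04,-0.2,0,0.02,1],[0,0,0,0,1],[0,0,0,0,1],[0,0,0,0,1],[0,0,0,0,1]]'; 
python3 -c "
from h import *
st();gate();go([.4968,-.1799,.21],-.455)
c=shot('scene');t=shot('top','t4.png');cv2.imwrite('pics/both4.png',np.vstack([cv2.resize(x[0:1+0] if 0 else x,None,fx=2.2,fy=2.2) for x in (c['pixels'][80:215,240:470,::-1],t['pixels'][40:175,220:450,::-1])])[:600])"
```

```text
time: 16.7
ee_pos: [0.4972, -0.1785, 0.2089]
eef_rot: [0.853, 0.522, 0.009, 0.011]
ft_force: [1.0, -0.6, -3.8]
width: 0.0186
{'time': 16.7, 'joint_positions': [0.7818, 0.1432, -0.5689, 1.7256, 0.0831, 1.268, -0.2775], 'ee_pos': [0.4972, -0.1785, 0.2089], 'eef_rot': [0.8529, 0.5219, 0.0093, 0.0106], 'ft_force': [0.9508, -0.5694, -3.8055], 'width': 0.0186}
0.25 [ 0.5133 -0.19  ] 0.3 [ 0.5076 -0.1869] 0.35 [ 0.5021 -0.1836] 0.4 [ 0.4968 -0.1799] 0.405 [ 0.4963 -0.1795] 
radius 0.1276 theta 0.4041
shift cm [-0.14  0.03 -0.11] tool-y -0.472 turn -0.017
```

View pics/both4.png

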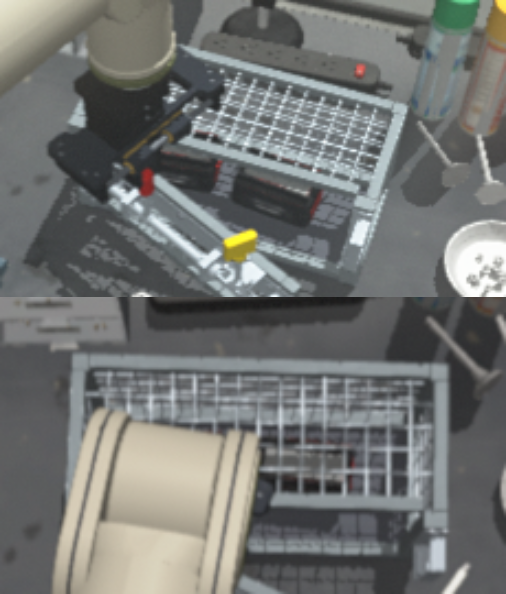

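The image shows the gate ajar, with the red knob in the jaws and the pin still raised and turned. I'll hold for a second and check the angle from the pin's position.

```bash
python3 -m jog '[[0,0,0,0,1],[0,0,0,0,1],[0,0,0,0,1],[0,0,0,0,1],[0,0,0,0,1],[0,0,0,0,1],[0,0,0,0,1],[0,0,0,0,1],[0,0,0,0,1],[0,0,0,0,1]]'; 
python3 -c "
from h import *
st();gate();H=np.array([.5724,-.0755])
c=shot('scene')
for b in blobs(c,(22,120,100),(34,255,255)):
  if 320<b[0][0]<400 and 120<b[0][1]<260:
    p=onz(c,*b[0],.227);d=p[:2]-H;print(b,p,np.hypot(*d),'theta',np.arctan2(-.27,-.022)-.055-np.arctan2(d[1],d[0]))
for dt in range(3): c=shot('scene');print(r.read_state()['ee_pos'],[b for b in blobs(c,(22,120,100),(34,255,255)) if 320<b[0][0]<400 and 120<b[0][1]<260])
"
```

```text
time: 17.8
ee_pos: [0.4972, -0.1786, 0.2088]
eef_rot: [0.853, 0.522, 0.009, 0.01]
ft_force: [1.0, -0.7, -2.9]
width: 0.0185
{'time': 17.8, 'joint_positions': [0.7818, 0.1434, -0.5688, 1.7254, 0.0831, 1.2681, -0.2774], 'ee_pos': [0.4972, -0.1786, 0.2088], 'eef_rot': [0.8528, 0.522, 0.0093, 0.0105], 'ft_force': [1.0335, -0.7255, -2.8948], 'width': 0.0185}
0.25 [ 0.5133 -0.19  ] 0.3 [ 0.5076 -0.1869] 0.35 [ 0.5021 -0.1836] 0.4 [ 0.4968 -0.1799] 0.405 [ 0.4963 -0.1795] 
radius 0.1276 theta 0.4036
([348.8, 191.0], [342, 184, 15, 15, 157]) [ 0.43174632 -0.3075829   0.227     ] 0.27137784049093155 theta 0.40855376713519065
[ 0.49720648 -0.17864039  0.20884647] [([348.8, 191.0], [342, 184, 15, 15, 157])]
[ 0.49721554 -0.17860679  0.20882906] [([348.8, 191.0], [342, 184, 15, 15, 157])]
[ 0.4972282  -0.17860211  0.20884383] [([348.8, 191.0], [342, 184, 15, 15, 157])]
```

```bash
python3 -c "
from h import *
print(r.close_job())"
```

```text
the job is handed in; nothing more can be done
None
```

The gate is unlocked, and the arm is holding it ajar by the bolt's knob. Its free edge is about 13 cm open. I handed in at about 18 s of the 42 s allowed.

- **Locking pin:** I turned it about 1.17 rad to the left and pulled it up 30 mm to its stop, which I felt at about 12 N. In the last picture it is still up and turned.
- **Bolt:** I lifted it about 10 mm and drew it about 43 mm, which is clear of the keeper. I then swung the gate open with the knob still in the jaws.
- **Opening angle:** The arm's position gives 0.404 rad and the pin's position in the scene camera gives 0.409 rad, so they agree. The gate stayed still through the hold before hand-in.
- **Forces:** The readings I took between moves were all far below the limits. At the end the sideways force read only about 1.2 N, less than the roughly 3 N I expected from the spring. I put that down to sensor offset or friction, but did not check it.
- **Things on the bench:** The tool stayed at least 17 cm above the bench throughout. I did not re-measure the positions of the wrenches, caliper and spark plugs.

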